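# Set up the solder reel stand

### The job

Take the spindle out of the wooden rack, feel for the plain hole in the steel face of the blue reel stand, and press the spindle straight in, gently, until its brass collar sits fully home on the steel. Then lower the reel of solder over the spindle so that it lies flat on the collar, and let go. Do not lean hard on the stand, and leave the other things on the bench where they are.

Things in the scene. Friction and masses are not known exactly. Their poses are not given: they have to be found in the camera images.
- stand: Blue painted block 120 x 120 x 44 mm, fixed to the bench; origin at the centre of its underside, z up. In the middle of its top is a round well, 40 mm across and 4 mm deep, floored by the flat steel face of a clamped insert, which does not move. The contact forces on it, the squeeze on the walls of the hole included, must stay below 60 N: press with no more than about 25 N.
- well_center (a point): Centre of the well on the steel face, 40 mm above the stand's underside (4 mm below its top); z up. The face has one plain blind hole without any chamfer, 14 mm wide, 27 mm deep. Its mouth is in this plane but NOT at this point: its centre is 2 to 4 mm away in an unknown direction.
- plug (a joint): Black plastic plug inside the hole, which the spindle pushes down ahead of it: 0 at the start (its top 3 mm below the hole's mouth), in m, growing downwards. It slides stiffly, at about 8 N all the way, stays where it is left, and reads about 0.015 when the collar is home.
- spindle_grip (a point): Middle of the spindle's upper rod, where to grip it; z up along the spindle (100 g, 81 mm long): steel shank 12 mm across, 18 mm long, flat sharp-edged end; brass collar 26 mm across, 5 mm thick; steel rod 12 mm across, 58 mm long. This point is 52 mm above the shank's end, 29 mm above the collar's top; with the spindle home, 34 mm above the stand's steel face.
- spindle_tip (a point): Centre of the flat lower end of the spindle's shank; z up along the spindle.
- rack: Wooden block 50 (its x) x 100 (its y) x 30 mm high, fixed to the bench, origin at the centre of its underside. The spindle stands in the loose middle hole, shank 18 mm deep, collar resting on the rack's top; lift it straight up. Two smaller empty holes beside it.
- reel_center (a point): Centre of the full reel of solder: 54 mm across, 40 mm high, 250 g, upright, blue flanges and a silvery winding level with them, bore 20 mm wide along z. It stands on the bench, this point 20 mm above its underside. Resting on the collar of the seated spindle, this point is 25 mm above the stand's steel face and the rod stands 18 mm out of the reel's top.
- servo_a: Bystander: black and red servo motor, 55 x 20 x 43 mm, origin under its centre; leave alone.
- servo_b: Bystander: second such servo motor; leave alone.
- tape_roll: Bystander: roll of blue tape, 104 mm in diameter, 45 mm high, origin under its centre; leave alone.
- cutters: Bystander: cutters with red handles, 140 x 58 x 15 mm, lying flat; leave alone.
- screwdriver: Bystander: screwdriver with a yellow handle, lying flat; leave alone.
- board_a: Bystander: green circuit board 60 x 45 x 14 mm, origin under its centre; leave alone.
- board_b: Bystander: red circuit board 60 x 45 x 14 mm, origin under its centre; leave alone.
Not all that is in view belongs to the job. Leave any turquoise look-alike of the part that bears reel_center alone. Leave any white look-alike of the stand alone.

How it is judged (in metres and radians):
On the way:
1. the spindle is pressed fully home in the stand's hole (value of joint plug above 0.013 m and angle between the z axis of stand and the z axis of spindle_grip, either way round below 0.08 rad and z of spindle_grip in the frame of well_center below 0.036 m and horizontal distance between spindle_tip and well_center below 0.01 m), for 0.2 s.
At the end, for the whole second after the job is handed in: The spindle stands upright (within 0.08 rad) in the stand's hole, its collar home on the steel insert within 2 mm and the plug pushed down more than 13 mm; the reel lies flat (within 0.10 rad) on the collar (within 3.5 mm in height) with the spindle through its bore; both are at rest (all of step 1 and horizontal distance between reel_center and spindle_grip below 0.0075 m and z of reel_center in the frame of well_center below 0.0285 m and angle between the z axis of reel_center and the z axis of stand, either way round below 0.1 rad and linear speed of each of reel, spindle below 0.02 m/s); the robot touches nothing.
It fails at once if anything bears on the stand with more than 60 N (contact force between stand and anything else above 60 N).
It fails at once if another thing on the bench is moved by more than 20 mm (distance of any of servo_a, servo_b, tape_roll, cutters, screwdriver, board_a, board_b from where it was at the start of the episode above 0.02 m).
It also fails if it takes over 67 s, if anything falls off the work surface, if the arm or the gripper's body presses on something with over 40 N, if the wrist force passes 120 N, or if a joint passes its speed limit or range.

### The arm

A 6-joint arm with a two-finger parallel gripper is mounted at the origin on the work surface. World frame = base frame: x ahead of the robot, y to its left, z up, the work surface at z = 0. Lengths are in m, angles in degrees, forces in N, time in s.
With the tool pointing down it reaches from about 0.25 to 0.85 m from the base axis. Payload 12.5 kg.
Tool frame: the origin (TCP) lies on the centre line of the jaws, within the pads' length; the fingertips stand 8 mm ahead of it and the grasp point (between the pads) lies 11 mm behind it; z points along the fingers, y is the direction in which the jaws open and shut (so a half turn about z gives the same grasp; the last joint's range is limited). The gripper opens to 93 mm and grips with 3 to 60 N. Pads are 15 mm wide; open, the fingers measure 128 mm over their backs; the gripper's body (75 mm by 188 mm) begins 65 mm behind the grasp point.
Start: joints at [70.554, 20.094, 94.641, -0, 65.266, -4.847], TCP at [0.139, 0.532, 0.227] pointing down, gripper open.
Joint ranges: [-157.81, 157.81], [-45, 120.19], [0.68, 151.7], [-89.99, 269.99], [4.06, 180], [-164.3, 164.3]. Speed limits (degrees/s): [127.2, 127.2, 159.86, 180, 180, 180].

### API

Orientations are given as a 3x3 rotation matrix whose columns are the frame's x, y, z axes.
In Python, from workcell import r gives the robot as it stands.
- The arm moves only by the shell command python3 -m handwheel 'ROWS' [FORCE]. ROWS is JSON, a list that holds one entry, the list of rows, each a list of 5 numbers: the shift along the tool's x, y, z in m, then the turn about the tool's z in rad, then the closure in counts, from 0 (fully open) to 255 (shut). In form: [[[tx, ty, tz, turn, gripper], ...]]. A call has 1 to 8 rows; each row is the pose to reach, as a shift and turn from the pose commanded when the call began, along the tool's axes at that moment; what a row does not reach only later rows make up. A row lasts 1/8 s, in which the tool goes at most 62.5 mm and 10.7 degrees, less where a joint would pass 70% of its speed; a pose out of reach is approached as far as the arm can. A call with a gripper value outside its range is refused whole. The fingers move at their own pace and stop on an object; FORCE is the grip in N (left out, the last holds). Time passes only in rows, so rows that repeat a pose let the fingers close. It gives the time, the measured TCP pose, the force and the opening at its end, in the units of the state.
- r.state(): the state, without advancing time (a new reading comes with each control period).
- r.snapshot(name): name is "scene" or "side" or "wrist"; returns (picture, depth): 400x640x3 uint8, blue, green, red; 400x640 float32, m along the optical axis (not along the pixel's ray), 0 where there is no reading.
- r.camera_model(name): a dict with "vfov" (degrees; the focal length in pixels is half the picture's height over the tangent of half this angle, whatever the lens; pixels are square), "cx", "cy" (the principal point, pixels), "R" (3x3) and "t" (3): a world point X has camera coordinates R X + t. Camera axes: x right, y down, z forward; pixel columns grow to the right and rows downward; lengths in m; the calibration is good to about 2 mm. A picture is of the moment at which its call begins: read the wrist's pose just before it. camera_model takes no time and is no camera call; for the wrist camera it gives the pose at the moment of the call.
- r.job_done(): hands the job in, once; it reports no verdict.
Trained networks look in the newest picture that a camera, given by its name, has taken for a name from the list of things; names that differ only in an ending like _2 or _b are one class to them, and where a whole thing is asked for, a point or a joint stands for the part that bears it (a point fixed in the world has none). Each returns a list of dicts, best first, with "p" (0 to 1); they miss things now and then, are a little off and sometimes report something else, mostly with a low value. They report only what shows in the picture. A call takes as long as a camera call. They do not tell look-alikes from the thing itself.
- r.boxes_of(camera, query): "bbox" ([centre column, centre row, width, height] in pixels, round what is visible of it).
The state is a dict: "time": time; "q": joint angles; "joint_velocities": joint speeds; "joint_torque": joint torques, N m; "tool_pos": TCP position; "ee_rot": TCP orientation; "ft_force": force on the tool from outside, world axes, zero at the start; "wrist_torque": the same for the moment, N m; "width": finger opening in m.
Only numpy, scipy, OpenCV 4.12 (cv2) and the standard library are available. Lean on these libraries where they do the work, as an engineer would, in place of code of your own. Each camera call takes 0.05 s, during which the arm holds its last target.

## Working session

There is one attempt and no reset: what is moved stays moved. The work goes in short steps, Python scripts to look and compute and a shell command to move; the robot and the scene stay as the last step left them, time stands still between calls to the robot, and variables do not carry over. Pictures are saved under pics/ and viewed, and the job is handed in when it is done.

```bash
ls -la; mkdir -p pics; cat > h.py <<'E'
import numpy as np, cv2
from workcell import r
def K(c):
    m=r.camera_model(c); f=200/np.tan(np.radians(m["vfov"])/2); return m,f
def unproj(m,u,v,d):
    f=200/np.tan(np.radians(m["vfov"])/2)
    p=np.array([(u-m["cx"])/f*d,(v-m["cy"])/f*d,d]); return np.array(m["R"]).T@(p-np.array(m["t"]))
def plane(m,u,v,z):
    R=np.array(m["R"]);t=np.array(m["t"]);f=200/np.tan(np.radians(m["vfov"])/2)
    c=-R.T@t; d=R.T@np.array([(u-m["cx"])/f,(v-m["cy"])/f,1]); return c+d*(z-c[2])/d[2]
def proj(m,X):
    f=200/np.tan(np.radians(m["vfov"])/2)
    p=np.array(m["R"])@X+np.array(m["t"]); return np.array([m["cx"]+f*p[0]/p[2],m["cy"]+f*p[1]/p[2]])
def cloud(m,D):
    f=200/np.tan(np.radians(m["vfov"])/2)
    v,u=np.mgrid[0:400,0:640]; P=np.stack([(u-m["cx"])/f*D,(v-m["cy"])/f*D,D],-1)
    return (P-np.array(m["t"]))@np.array(m["R"])
E
python3 - <<'E'
from h import *
import pickle
s=r.state(); print(s)
for c in ["scene","side","wrist"]:
    m=r.camera_model(c); im,D=r.snapshot(c); cv2.imwrite(f"pics/{c}0.png",im); pickle.dump((m,im,D),open(f"{c}0.pkl","wb"))
    print(c,m["vfov"],m["cx"],m["cy"],np.round(-np.array(m["R"]).T@m["t"],3))
    for q in (["stand","spindle_grip","rack","reel_center"] ):
        print(q,[(np.round(b["bbox"],0).tolist(),round(b["p"],2)) for b in r.boxes_of(c,q)])
E
```

```text
total 12
drwxr-xr-x  3 agent agent 4096 Dec  6 15:17 .
drwxr-xr-x 23 root  root  4096 Dec  6 15:17 ..
drwxr-xr-x  2 agent agent 4096 Dec  6 15:17 pics
{'time': 0.0, 'q': array([ 7.05535821e+01,  2.01230511e+01,  9.46755458e+01,  4.63209050e-05,
        6.52660319e+01, -4.84550868e+00]), 'joint_velocities': array([-0.16117045,  0.08848908,  0.00266637, -0.0203008 , -0.02038568,
        0.06110465]), 'joint_torque': array([ 2.16146429e-03, -4.97363234e+01, -2.85255200e+01,  6.99588913e-02,
        2.58255028e-02, -1.05754052e-04]), 'tool_pos': array([0.13849696, 0.53194044, 0.22612304]), 'ee_rot': array([[-9.67705067e-01,  2.52084832e-01, -3.76227203e-04],
       [ 2.52085094e-01,  9.67704487e-01, -1.06339325e-03],
       [ 9.60114447e-05, -1.12389230e-03, -9.99999364e-01]]), 'ft_force': array([-1.17778321,  0.43641594, -0.16574367]), 'wrist_torque': array([-0.01699502, -0.02854448, -0.02973403]), 'width': 0.09269645604699607}
scene 52.51119253655407 319.686040922879 201.86815868599783 [1.176 0.267 0.867]
stand [([443.0, 189.0, 50.0, 47.0], 0.92), ([409.0, 236.0, 67.0, 57.0], 0.62)]
sp
[... 155 characters left out ...]
9.0, 24.0], 0.92), ([307.0, 179.0, 22.0, 23.0], 0.86), ([260.0, 190.0, 18.0, 26.0], 0.63), ([408.0, 236.0, 62.0, 56.0], 0.51)]
side 51.04158472798154 314.6967405600846 203.58081786385307 [ 0.097 -0.712  1.032]
stand [([266.0, 168.0, 47.0, 39.0], 0.84), ([203.0, 183.0, 49.0, 50.0], 0.71)]
spindle_grip [([319.0, 192.0, 7.0, 22.0], 0.54)]
rack [([322.0, 197.0, 19.0, 31.0], 0.64)]
reel_center [([319.0, 242.0, 23.0, 22.0], 0.85), ([338.0, 271.0, 18.0, 21.0], 0.58), ([292.0, 260.0, 18.0, 25.0], 0.54)]
wrist 71.95292389620373 320.25946774082377 194.72444429618977 [0.058 0.554 0.385]
stand [([166.0, 260.0, 78.0, 42.0], 0.84), ([212.0, 366.0, 40.0, 23.0], 0.64)]
spindle_grip []
rack []
reel_center []
```

View pics/scene0.png

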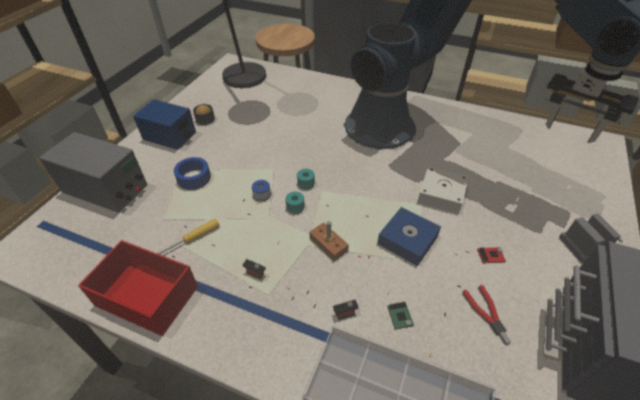

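View pics/side0.png

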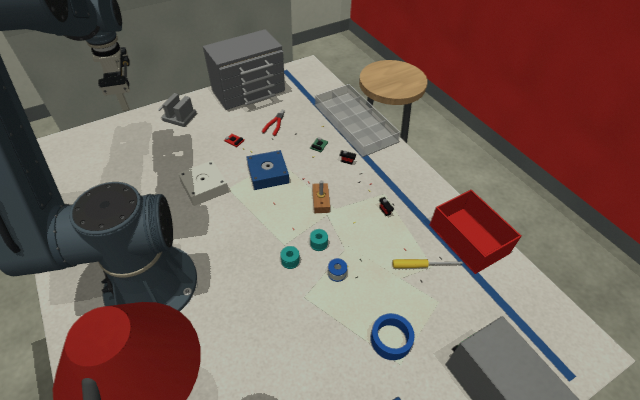

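View pics/wrist0.png

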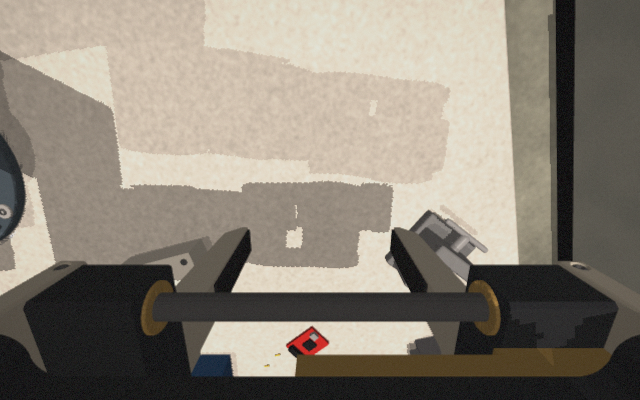

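The scene view shows the blue stand at (409,236), the rack with spindle at (328,240), and the blue reel at (260,190). The turquoise look-alikes are at (306,179) and (295,201), and the white look-alike stand is at (443,189). The side view agrees: stand (268,168), rack (321,197), reel (338,270).

```bash
cat > m1.py <<'E'
from h import *
import pickle
for c,rois in (("scene",dict(stand=(378,208,442,264),rack=(305,215,352,262),reel=(248,176,274,204))),("side",dict(stand=(242,145,295,192),rack=(308,176,334,216),reel=(325,257,352,284)))):
    m,im,D=pickle.load(open(f"{c}0.pkl","rb")); P=cloud(m,D)
    for n,(a,b,e,f) in rois.items():
        Q=P[b:f,a:e].reshape(-1,3); C=im[b:f,a:e].reshape(-1,3); ok=D[b:f,a:e].ravel()>0; Q=Q[ok]
        z=Q[:,2]; h,ed=np.histogram(z,np.arange(-0.01,0.1,0.004)); print(c,n,dict((round(x,3),int(k)) for x,k in zip(ed,h) if k))
        zr=dict(stand=(.036,.05),rack=(.025,.034),reel=(.034,.046))[n]
        T=Q[(z>zr[0])&(z<zr[1])]
        rect=cv2.minAreaRect((T[:,:2]*1000).astype(np.float32)); print("  top rect",np.round(rect[0],1),np.round(rect[1],1),round(rect[2],1),"med z",np.median(T[:,2]), "mean",T.mean(0).round(4))
        if n=="rack":
            S=Q[z>.045]; print("  rod",S[:,:2].min(0),S[:,:2].max(0),np.median(S,0),S[:,2].max())
E
python3 m1.py; python3 - <<'E'
import cv2
a=cv2.imread('pics/scene0.png')[170:270,240:450]; b=cv2.imread('pics/side0.png')[140:290,230:360]
cv2.imwrite('pics/c1.png',cv2.resize(a,None,fx=3.8,fy=3.8,interpolation=cv2.INTER_CUBIC)); cv2.imwrite('pics/c2.png',cv2.resize(b,None,fx=4,fy=4,interpolation=cv2.INTER_CUBIC))
E
```

```text
scene stand {np.float64(-0.006): 113, np.float64(-0.002): 1064, np.float64(0.002): 259, np.float64(0.006): 57, np.float64(0.01): 54, np.float64(0.014): 41, np.float64(0.018): 58, np.float64(0.022): 51, np.float64(0.026): 58, np.float64(0.03): 53, np.float64(0.034): 78, np.float64(0.038): 283, np.float64(0.042): 1254, np.float64(0.046): 142}
  top rect [463.4 219.8] [121.7 124.2] 76.3 med z 0.04369000728959456 mean [0.4681 0.2209 0.0434]
scene rack {np.float64(-0.006): 118, np.float64(-0.002): 1010, np.float64(0.002): 258, np.float64(0.006): 33, np.float64(0.01): 38, np.float64(0.014): 35, np.float64(0.018): 35, np.float64(0.022): 47, np.float64(0.026): 252, np.float64(0.03): 261, np.float64(0.034): 36, np.float64(0.038): 6, np.float64(0.042): 4, np.float64(0.046): 7, np.float64(0.05): 4, np.float64(0.054): 5, np.float64(0.058): 3, np.float64(0.062): 6, np.float64(0.066): 7, np.float64(0.07): 6, np.float64(0.074): 3, np.float64(0.078): 5, np.float64(0.082): 3, np.float64(0.086): 5, np.float64(0.09): 10, np.float64(0.094): 5}
  top rect [559.   28.4] [102.9  52. ] 63.4 med z 0.02997548
[... 1578 characters left out ...]
oat64(0.086): 5, np.float64(0.09): 6, np.float64(0.094): 1}
  top rect [555.  28.] [106.5  50.1] 63.9 med z 0.029376251522322122 mean [0.5534 0.0242 0.0293]
  rod [0.54879214 0.02224608] [0.56057456 0.03567616] [0.55361866 0.02614726 0.07384456] 0.09587758064675886
side reel {np.float64(-0.01): 1, np.float64(-0.006): 42, np.float64(-0.002): 235, np.float64(0.002): 83, np.float64(0.006): 18, np.float64(0.01): 19, np.float64(0.014): 13, np.float64(0.018): 20, np.float64(0.022): 15, np.float64(0.026): 21, np.float64(0.03): 26, np.float64(0.034): 58, np.float64(0.038): 154, np.float64(0.042): 21}
  top rect [ 459.5 -223.3] [53.1 49.8] 55.6 med z 0.03927186835313536 mean [ 0.459  -0.2243  0.0393]
```

View pics/c1.png

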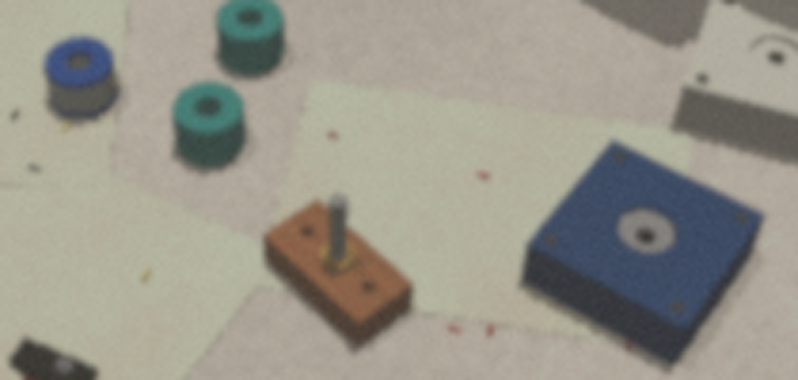

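View pics/c2.png

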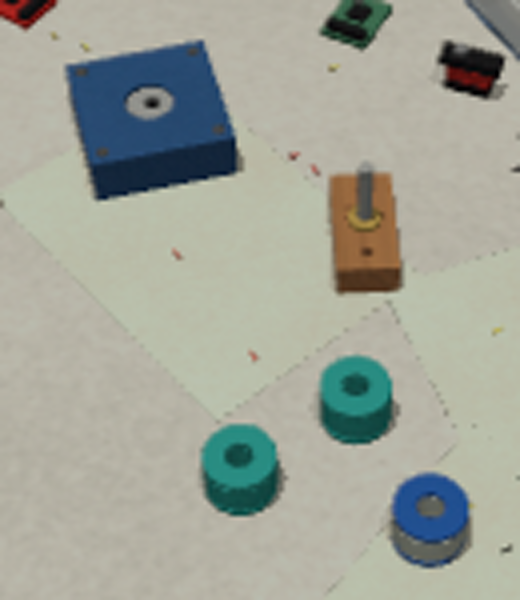

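```bash
python3 - <<'E'
from h import *
import pickle
m,im,D=pickle.load(open("wrist0.pkl","rb")); s=r.state(); R=s["ee_rot"];p=s["tool_pos"]
for uv in ((320,195),(320,120),(320,60)):
    X=plane(m,*uv,0.04); print(uv,X, "tool frame",R.T@(X-p))
C=-np.array(m["R"]).T@m["t"]; print("cam tool",R.T@(C-p)); print("camR tool\n",(np.array(m["R"])@R).round(3))
tgt=np.array([0.462,0.2205,0.04])
print("yaw",np.degrees(np.arctan2(R[1,0],R[0,0])))
m,im,D=pickle.load(open("scene0.pkl","rb"))
for n,uv in dict(teal1=(306,174),teal2=(295,197),tape=(192,170),servo=(254,265),servo2=(345,308)).items(): print(n,plane(m,*uv,0.04))
E
```

```text
(320, 195) [0.16136882 0.52670004 0.04      ] tool frame [-0.02341933  0.00038593  0.18664525]
(320, 120) [0.06963061 0.55075161 0.04      ] tool frame [0.07141924 0.00053553 0.1866436 ]
(320, 60) [0.00589149 0.56746249 0.04      ] tool frame [0.13731247 0.00063946 0.18664245]
cam tool [ 0.08340348  0.00084197 -0.15793691]
camR tool
 [[-0.001  1.    -0.   ]
 [-0.955 -0.001 -0.295]
 [-0.295 -0.     0.955]]
yaw 165.3994331598062
teal1 [ 0.36774618 -0.11958899  0.04      ]
teal2 [ 0.46729395 -0.10938563  0.04      ]
tape [ 0.48348057 -0.44661987  0.04      ]
servo [ 0.71535516 -0.10394874  0.04      ]
servo2 [0.73886329 0.14175115 0.04      ]
```

```bash
python3 -m handwheel '[[[-0.04,-0.02,0,0,0],[-0.09,-0.04,0.01,0,0],[-0.14,-0.065,0.025,0,0],[-0.19,-0.09,0.04,0,0],[-0.24,-0.11,0.06,0,0],[-0.29,-0.135,0.075,0,0],[-0.34,-0.155,0.09,0,0],[-0.39,-0.18,0.105,0,0]]]' && python3 -m handwheel '[[[-0.04,-0.018,0.01,0,0],[-0.07,-0.033,0.016,0,0],[-0.086,-0.04,0.021,0,0],[-0.086,-0.04,0.021,0,0],[-0.086,-0.04,0.021,0,0]]]'
cat > w.py <<'E'
from h import *
import pickle,sys
n=sys.argv[1]; s=r.state(); m=r.camera_model("wrist"); im,D=r.snapshot("wrist"); cv2.imwrite(f"pics/{n}.png",im); pickle.dump((s,m,im,D),open(n+".pkl","wb"))
print(s["time"],s["tool_pos"].round(4),s["ft_force"].round(1),s["wrist_torque"].round(2),s["width"])
E
python3 w.py wr1
```

```text
time: 1.75
tool_pos: [0.4721, 0.2586, 0.1213]
ee_rot: [[-0.968, 0.252, 0.001], [0.252, 0.968, 0.0], [-0.0, 0.0, -1.0]]
ft_force: [-0.3, -0.3, -0.5]
width: 0.0928
time: 2.38
tool_pos: [0.543, 0.2002, 0.1008]
ee_rot: [[-0.968, 0.251, -0.0], [0.251, 0.968, 0.0], [0.0, 0.0, -1.0]]
ft_force: [-0.7, -0.2, -0.0]
width: 0.0929
2.375 [0.543  0.2002 0.1008] [-0.7 -0.2 -0. ] [-0.06 -0.02  0.01] 0.09292912354652849
```

View pics/wr1.png

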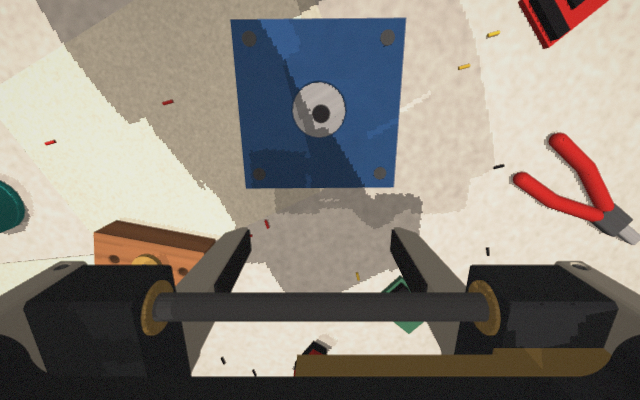

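The wrist view shows the stand with its well near (319,109) and the dark hole near (320,114); the rack and spindle are partly hidden at (150,250). Fitting both circles.

```bash
cat > hole.py <<'E'
from h import *
import pickle,sys
n=sys.argv[1]; u0,v0=int(sys.argv[2]),int(sys.argv[3]); zf=0.04
s,m,im,D=pickle.load(open(n+".pkl","rb"))
# ortho-rectify around plane z=.04, 0.25mm/px
X0=plane(m,u0,v0,zf); g=np.arange(-32,32,0.25)/1000
f=200/np.tan(np.radians(m["vfov"])/2)
gx,gy=np.meshgrid(g,g); P=np.stack([X0[0]+gx,X0[1]+gy,0*gx+zf],-1)@np.array(m["R"]).T+np.array(m["t"])
mu=(m["cx"]+f*P[...,0]/P[...,2]).astype(np.float32); mv=(m["cy"]+f*P[...,1]/P[...,2]).astype(np.float32)
o=cv2.remap(im,mu,mv,cv2.INTER_CUBIC); cv2.imwrite(f"pics/{n}_o.png",cv2.resize(o,None,fx=2,fy=2))
hsv=cv2.cvtColor(o,cv2.COLOR_BGR2HSV)
def fit(mask,name):
    mask=mask.astype(np.uint8); k,l,st,c=cv2.connectedComponentsWithStats(mask)
    best=[i for i in range(1,k) if st[i,4]>500]
    for i in best:
        cs,_=cv2.findContours((l==i).astype(np.uint8),cv2.RETR_EXTERNAL,cv2.CHAIN_APPROX_NONE)
        h=cs[0]; (cx,cy),(a,b),_=cv2.fitEllipse(h)
        if 8<a*.25<50: print(name,"centre",(X0[:2]+np.array([cx-128,cy-128])*.25e-3).round(4),"diam mm",round(a*.25,1),round(b*.25,1))
fit(o.max(2)<50,"hole<50"); fit(o.max(2)<70,"hole<70")
fit((hsv[...,1]<90)|(o.max(2)<60),"well")
print(m["R"][2])
E
python3 hole.py wr1 319 110
python3 - <<'E'
from h import *
import pickle
s,m,im,D=pickle.load(open("wr1.pkl","rb"))
P=cloud(m,D); h=cv2.cvtColor(im,cv2.COLOR_BGR2HSV); k=(h[...,0]>100)&(h[...,0]<125)&(h[...,1]>120)
k[195:]=0;k[:,:220]=0;k[:,420:]=0
Q=P[k&(P[...,2]>.036)]; print(cv2.minAreaRect((Q[:,:2]*1000).astype(np.float32)),np.median(Q[:,2]))
E
```

```text
hole<50 centre [0.4654 0.2214] diam mm 11.5 11.6
hole<70 centre [0.4653 0.2214] diam mm 12.3 12.4
well centre [0.4626 0.2206] diam mm 40.3 40.3
[ 0.28541507 -0.07434461 -0.95551615]
((462.5821533203125, 220.65061950683594), (119.56655883789062, 119.63157653808594), 75.75477600097656) 0.043867623979446164
```

View pics/wr1_o.png

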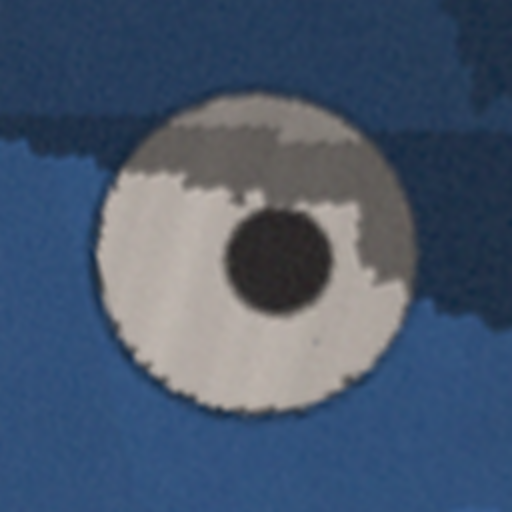

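```bash
python3 -m handwheel '[[[-0.02,-0.025,-0.015,0,0],[-0.055,-0.065,-0.03,0,0],[-0.09,-0.105,-0.03,0,0],[-0.125,-0.145,-0.03,0,0],[-0.142,-0.162,-0.03,0,0],[-0.142,-0.162,-0.03,0,0],[-0.142,-0.162,-0.03,0,0]]]'
python3 w.py wr2
```

```text
time: 3.3
tool_pos: [0.6397, 0.0084, 0.1306]
ee_rot: [[-0.968, 0.251, -0.001], [0.251, 0.968, 0.0], [0.001, 0.0, -1.0]]
ft_force: [0.5, 0.5, 0.8]
width: 0.0931
3.3 [0.6397 0.0084 0.1306] [0.5 0.5 0.8] [-0.02  0.02  0.01] 0.09306639393947475
```

View pics/wr2.png

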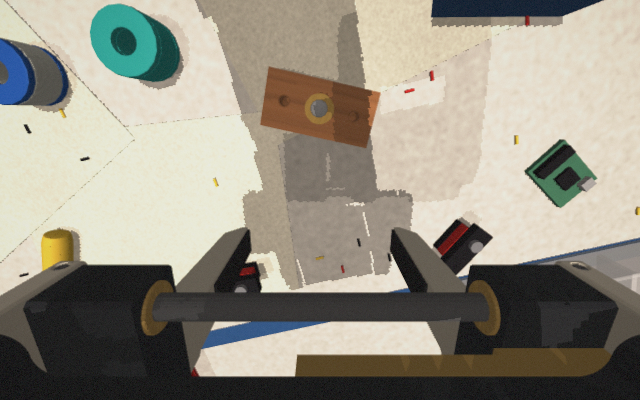

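The rack sits at (320,107) with the rod's top nearly end-on at about (320,107) inside the brass collar.

```bash
python3 - <<'E'
from h import *
import pickle
s,m,im,D=pickle.load(open("wr2.pkl","rb"))
cv2.imwrite("pics/wr2c.png",cv2.resize(im[80:135,290:350],None,fx=10,fy=10,interpolation=cv2.INTER_CUBIC))
hsv=cv2.cvtColor(im,cv2.COLOR_BGR2HSV); P=cloud(m,D)
k=(P[...,2]>.085)&(P[...,2]<.1)&(D>0); k[:80]=0;k[135:]=0;k[:,:290]=0;k[:,350:]=0
ys,xs=np.nonzero(k); print(len(xs),xs.min(),xs.max(),ys.min(),ys.max(),P[k].mean(0), (P[k].min(0)+P[k].max(0))/2)
k=(P[...,2]>.025)&(P[...,2]<.032)&(D>0)&(hsv[...,0]<20); k[:60]=0;k[155:]=0;k[:,:250]=0;k[:,390:]=0
print(cv2.minAreaRect((P[k][:,:2]*1000).astype(np.float32)))
for uv in((320,107),(320,106)): print(plane(m,*uv,.093))
E
```

```text
241 311 327 99 116 [0.55784606 0.02954782 0.09268729] [0.55779565 0.02954006 0.09271021]
((557.7901000976562, 29.484535217285156), (100.39124298095703, 50.11265563964844), 63.262786865234375)
[0.55752869 0.0304446  0.093     ]
[0.55690551 0.03060715 0.093     ]
```

View pics/wr2c.png

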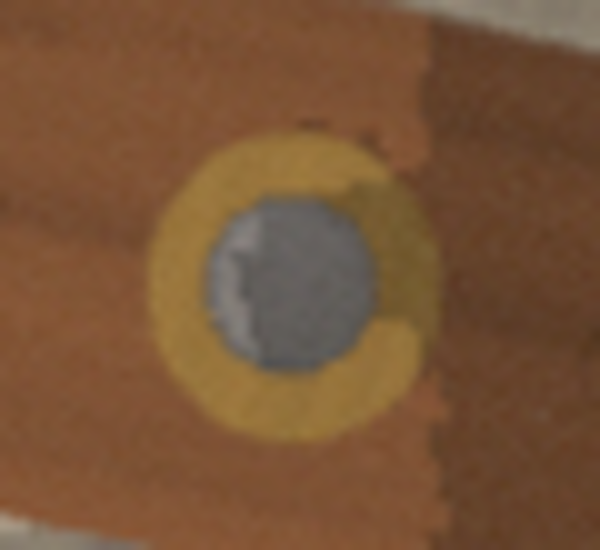

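```bash
python3 -m handwheel '[[[0.04,0,0,0,60],[0.075,0,0,0,60],[0.085,0,0,0,60],[0.085,0,0.02,0,60],[0.085,0,0.05,0,60],[0.085,0,0.07,0,60],[0.085,0,0.0776,0,60],[0.085,0,0.0776,0,60]]]' 50 && python3 -m handwheel '[[[0,0,0,0,255],[0,0,0,0,255],[0,0,0,0,255],[0,0,0,0,255],[0,0,0,0,255],[0,0,0,0,255],[0,0,0,0,255],[0,0,0,0,255]]]' 50; python3 w.py wr3
```

```text
time: 4.35
tool_pos: [0.5584, 0.0284, 0.0531]
ee_rot: [[-0.968, 0.252, -0.0], [0.252, 0.968, 0.0], [0.0, -0.0, -1.0]]
ft_force: [0.2, 0.1, 0.1]
width: 0.0714
time: 5.35
tool_pos: [0.5581, 0.0282, 0.053]
ee_rot: [[-0.968, 0.252, -0.0], [0.252, 0.968, -0.0], [0.0, -0.0, -1.0]]
ft_force: [-0.2, 0.2, -0.8]
width: 0.0113
5.35 [0.5581 0.0282 0.053 ] [-0.2  0.2 -0.8] [0.   0.03 0.01] 0.011327457604012943
```

View pics/wr3.png

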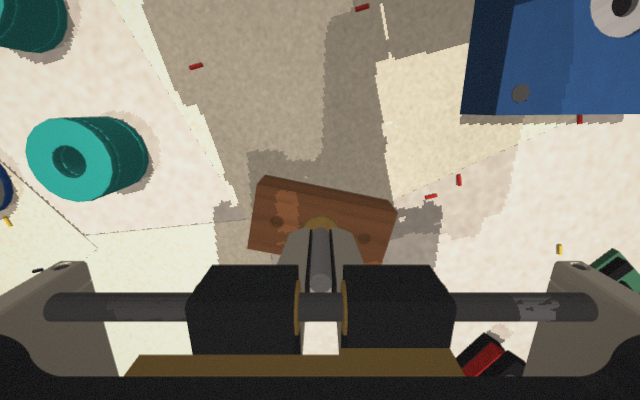

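Gripped, opening 11.3 mm on the 12 mm rod. Lifting and carrying it over the well.

```bash
python3 -m handwheel '[[[0,0,-0.015,0,255],[0,0,-0.04,0,255],[0,0,-0.06,0,255],[0.03,0.035,-0.06,0,255],[0.065,0.075,-0.06,0,255],[0.1,0.12,-0.06,0,255],[0.13,0.15,-0.06,0,255],[0.138,0.1625,-0.06,0,255]]]' && python3 -m handwheel '[[[0,0,0.01,0,255],[0,0,0.018,0,255],[0,0,0.02,0,255],[0,0,0.02,0,255]]]'; python3 w.py wr4; python3 - <<'E'
from h import *
for c in("scene","side"):
    im,_=r.snapshot(c); cv2.imwrite(f"pics/{c}1.png",im)
a=cv2.imread('pics/scene1.png')[190:270,360:460]; b=cv2.imread('pics/side1.png')[110:200,220:320]
w=cv2.imread('pics/wr4.png')[120:260,240:400]
cv2.imwrite('pics/c3.png',np.hstack([cv2.resize(a,(400,320),interpolation=2),cv2.resize(b,(400,320),interpolation=2)])); cv2.imwrite('pics/wr4c.png',cv2.resize(w,None,fx=4,fy=4,interpolation=2))
E
```

```text
time: 6.4
tool_pos: [0.4646, 0.2218, 0.1139]
ee_rot: [[-0.968, 0.25, 0.0], [0.25, 0.968, 0.0], [-0.0, 0.0, -1.0]]
ft_force: [0.4, 0.0, -1.2]
width: 0.0116
time: 6.9
tool_pos: [0.4658, 0.2196, 0.0928]
ee_rot: [[-0.967, 0.253, -0.001], [0.253, 0.967, -0.0], [0.0, -0.0, -1.0]]
ft_force: [-0.2, -0.2, -1.7]
width: 0.0113
6.9 [0.4658 0.2196 0.0928] [-0.2 -0.2 -1.7] [0.   0.02 0.03] 0.011332447004435043
```

View pics/wr4c.png

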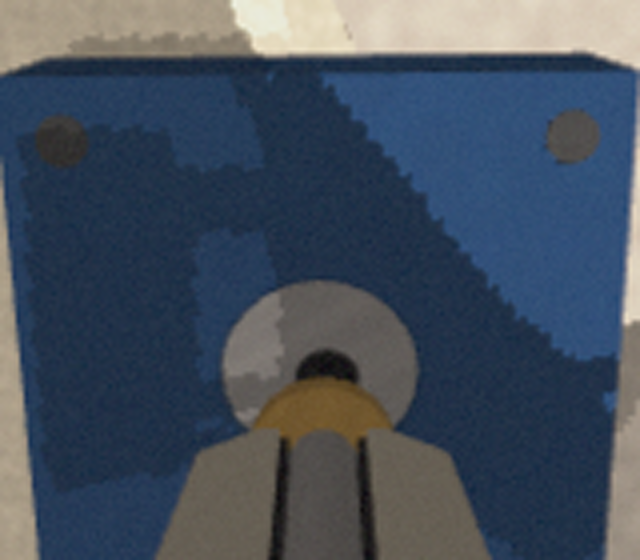

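View pics/c3.png

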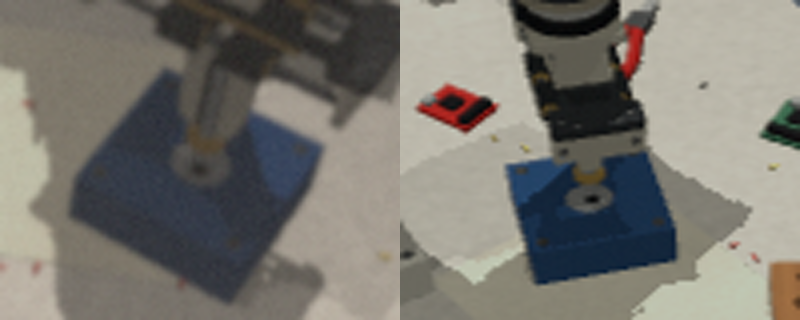

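```bash
cat > arc.py <<'E'
from h import *
import pickle,sys
from scipy.optimize import least_squares
n=sys.argv[1]
s,m,im,D=pickle.load(open(n+".pkl","rb")); R=s["ee_rot"];p=s["tool_pos"]
tipz=p[2]-0.041
def edges(sel,z,rad,x0,up,w):
    # radial edge search in rectified plane around guess (tool coords) ; sel: function bgr->score
    f=200/np.tan(np.radians(m["vfov"])/2)
    c=np.array(x0)
    for it in range(4):
        th=np.radians(np.arange(-up,up+1,3)); rr=np.arange(rad-w,rad+w,0.0001)
        T,RR=np.meshgrid(th,rr,indexing='ij')
        L=np.stack([c[0]+RR*np.cos(T),c[1]+RR*np.sin(T)],-1)
        W=p+np.concatenate([L,np.zeros(L.shape[:2]+(1,))],-1)@R.T; W[...,2]=z
        P=W@np.array(m["R"]).T+np.array(m["t"])
        mu=(m["cx"]+f*P[...,0]/P[...,2]).astype(np.float32); mv=(m["cy"]+f*P[...,1]/P[...,2]).astype(np.float32)
        o=cv2.remap(sel,mu,mv,cv2.INTER_CUBIC); g=np.gradient(cv2.GaussianBlur(o,(15,1),3),axis=1)
        k=g[:,5:-5].argmax(1)+5; e=rr[k]; X=c+np.stack([e*np.cos(th),e*np.sin(th)],-1)
        sol=least_squares(lambda q:np.hypot(X[:,0]-q[0],X[:,1]-q[1])-q[2],[*c,rad],loss='soft_l1',f_scale=2e-4)
        c=sol.x[:2]
    return c,sol.x[2],np.median(np.abs(sol.fun))
imf=im.astype(np.float32)
hsv=cv2.cvtColor(imf/255,cv2.COLOR_BGR2HSV)
bright=imf.max(2); blueness=imf[...,0]-imf[...,2]
Pt=lambda x:(np.round(1e3*x[0],2),round(1e3*x[1],2),round(1e6*x[2]))
print("hole tool mm",Pt(edges(bright,0.04,0.0065,[0.000,0.001],40,0.002)))
print("well tool",Pt(edges(blueness,0.04,0.02,[0,0],90,0.002)))
print("collar tool",Pt(edges(blueness+0*bright,tipz+0.023,0.013,[0,0.001],30,0.0025)), "tipz",tipz)
print("pred hole", R.T@(np.array([.4654,.2214,.04])-p))
E
python3 arc.py wr4
```

```text
hole tool mm (array([1.32, 1.5 ]), np.float64(6.56), 64)
well tool (array([2.33, 0.04]), np.float64(20.24), 83)
collar tool (array([3.58, 0.69]), np.float64(11.9), 70) tipz 0.051757177249155455
pred hole [0.00076482 0.00165125 0.05275696]
```

```bash
sed -i 's/def edges(sel,z,rad,x0,up,w):/def edges(sel,z,rad,x0,up,w,fix=False):/; s/-q\[2\],\[\*c,rad\]/-(rad if fix else q[2]),[*c,rad]/' arc.py; sed -i '/^print("collar/d;/^print("pred/d' arc.py; cat >> arc.py <<'E'
for up in (25,35,45): print("collar bottom edge, r fixed",Pt(edges(blueness,tipz+0.018,0.013,[0,0.001],up,0.002,True)))
print("hole r7", Pt(edges(bright,0.04,0.007,[0.000,0.001],40,0.002,True)),"hole r6.4", Pt(edges(bright,0.04,0.0064,[0.000,0.001],40,0.002,True)))
print("well r20", Pt(edges(blueness,0.04,0.02,[0.000,0.001],80,0.002,True)))
o=R.T@np.array([.0027,.0008,0]);print("hole-well wr1 in tool",o*1e3)
E
python3 arc.py wr4
```

```text
hole tool mm (array([1.32, 1.5 ]), np.float64(6.56), 64)
well tool (array([2.33, 0.04]), np.float64(20.24), 83)
collar bottom edge, r fixed (array([0.52, 0.67]), np.float64(13.0), 86)
collar bottom edge, r fixed (array([0.5 , 0.68]), np.float64(13.0), 95)
collar bottom edge, r fixed (array([0.46, 0.73]), np.float64(13.0), 100)
hole r7 (array([0.84, 1.47]), np.float64(7.0), 78) hole r6.4 (array([1.49, 1.48]), np.float64(6.4), 21)
well r20 (array([2.63, 0.  ]), np.float64(20.0), 90)
hole-well wr1 in tool [-2.40967016e+00  1.45721893e+00 -1.64547259e-03]
```

```bash
python3 -m handwheel '[[[0.0004,0.0008,0.004,0,255],[0.0004,0.0008,0.008,0,255],[0.0004,0.0008,0.010,0,255],[0.0004,0.0008,0.011,0,255],[0.0004,0.0008,0.0115,0,255],[0.0004,0.0008,0.012,0,255]]]'; python3 -m handwheel '[[[0,0,0.0005,0,255],[0,0,0.0005,0,255]]]'; python3 -c "
from h import *
s=r.state();print(s['tool_pos'],s['ft_force'],s['wrist_torque'])"
```

```text
time: 7.8
tool_pos: [0.4654, 0.2212, 0.0811]
ee_rot: [[-0.968, 0.252, 0.0], [0.252, 0.968, 0.0], [-0.0, 0.0, -1.0]]
ft_force: [-0.8, -0.5, -1.2]
width: 0.0114
time: 8.05
tool_pos: [0.4653, 0.2212, 0.0806]
ee_rot: [[-0.968, 0.252, 0.0], [0.252, 0.968, -0.0], [-0.0, 0.0, -1.0]]
ft_force: [0.1, 0.1, -1.0]
width: 0.0111
[0.46533366 0.22115012 0.08055792] [ 0.14575264  0.08282383 -0.95898126] [-0.01636978  0.00171929 -0.02007282]
```

No contact yet; continuing down in small steps.

```bash
python3 -m handwheel '[[[0,0,0.0005,0,255],[0,0,0.0005,0,255]]]'; python3 -m handwheel '[[[0,0,0.0005,0,255],[0,0,0.0005,0,255]]]'
```

```text
time: 8.3
tool_pos: [0.4653, 0.2211, 0.08]
ee_rot: [[-0.968, 0.252, -0.0], [0.252, 0.968, -0.0], [0.0, -0.0, -1.0]]
ft_force: [0.1, 0.3, -1.3]
width: 0.0113
time: 8.55
tool_pos: [0.4653, 0.2211, 0.0795]
ee_rot: [[-0.968, 0.252, -0.0], [0.252, 0.968, -0.0], [0.0, -0.0, -1.0]]
ft_force: [0.2, -0.2, -0.6]
width: 0.0116
```

```bash
python3 -m handwheel '[[[0,0,0.0005,0,255],[0,0,0.001,0,255],[0,0,0.001,0,255]]]'; python3 -m handwheel '[[[0,0,0.0005,0,255],[0,0,0.001,0,255],[0,0,0.001,0,255]]]'; python3 -m handwheel '[[[0,0,0.0005,0,255],[0,0,0.001,0,255],[0,0,0.001,0,255]]]'
```

```text
time: 8.93
tool_pos: [0.4653, 0.2211, 0.0785]
ee_rot: [[-0.968, 0.252, -0.0], [0.252, 0.968, -0.0], [0.0, -0.0, -1.0]]
ft_force: [0.5, 0.3, -0.5]
width: 0.0115
time: 9.3
tool_pos: [0.4654, 0.2212, 0.0778]
ee_rot: [[-0.968, 0.252, 0.0], [0.252, 0.968, 0.0], [-0.0, 0.0, -1.0]]
ft_force: [-1.0, -0.8, 5.7]
width: 0.0112
time: 9.68
tool_pos: [0.4655, 0.2212, 0.0769]
ee_rot: [[-0.968, 0.252, 0.0], [0.252, 0.968, 0.0], [-0.0, 0.0, -1.0]]
ft_force: [-1.4, 0.5, 5.8]
width: 0.0112
```

It is in the hole: the 8 N plug resistance starts at exactly the expected depth, with no lateral load. Pressing on.

```bash
python3 -m handwheel '[[[0,0,0.001,0,255],[0,0,0.002,0,255],[0,0,0.003,0,255],[0,0,0.004,0,255],[0,0,0.004,0,255]]]';python3 -m handwheel '[[[0,0,0.001,0,255],[0,0,0.002,0,255],[0,0,0.003,0,255],[0,0,0.004,0,255],[0,0,0.004,0,255]]]'; python3 -m handwheel '[[[0,0,0.001,0,255],[0,0,0.002,0,255],[0,0,0.003,0,255],[0,0,0.003,0,255]]]'
```

```text
time: 10.3
tool_pos: [0.4655, 0.2212, 0.0729]
ee_rot: [[-0.968, 0.252, 0.0], [0.252, 0.968, 0.0], [-0.0, 0.0, -1.0]]
ft_force: [-1.0, 0.1, 5.7]
width: 0.0111
time: 10.92
tool_pos: [0.4655, 0.2212, 0.0688]
ee_rot: [[-0.968, 0.252, 0.0], [0.252, 0.968, 0.0], [-0.0, 0.0, -1.0]]
ft_force: [-1.3, -0.6, 4.9]
width: 0.0111
time: 11.42
tool_pos: [0.4654, 0.2212, 0.0658]
ee_rot: [[-0.968, 0.252, 0.0], [0.252, 0.968, 0.0], [-0.0, 0.0, -1.0]]
ft_force: [-0.9, -1.3, 6.1]
width: 0.0111
```

```bash
python3 -m handwheel '[[[0,0,0.0005,0,255],[0,0,0.001,0,255],[0,0,0.0015,0,255],[0,0,0.002,0,255],[0,0,0.002,0,255]]]';python3 -m handwheel '[[[0,0,0.0003,0,255],[0,0,0.0005,0,255],[0,0,0.0005,0,255]]]'
```

```text
time: 12.05
tool_pos: [0.4655, 0.2212, 0.0639]
ee_rot: [[-0.968, 0.252, 0.0], [0.252, 0.968, 0.0], [-0.0, 0.0, -1.0]]
ft_force: [-1.0, -1.1, 6.0]
width: 0.0114
time: 12.42
tool_pos: [0.4655, 0.2211, 0.0634]
ee_rot: [[-0.968, 0.252, 0.0], [0.252, 0.968, 0.0], [-0.0, 0.0, -1.0]]
ft_force: [-1.1, -0.4, 6.3]
width: 0.0114
```

```bash
for i in 1 2 3; do python3 -m handwheel '[[[0,0,0.0002,0,255],[0,0,0.0003,0,255],[0,0,0.0003,0,255]]]' | grep -E "tool_pos|ft"; done
```

```text
tool_pos: [0.4655, 0.2212, 0.0631]
ft_force: [-1.7, -1.0, 6.8]
tool_pos: [0.4655, 0.2212, 0.0628]
ft_force: [-1.3, -1.2, 6.7]
tool_pos: [0.4655, 0.2212, 0.0628]
ft_force: [-2.6, -1.7, 10.1]
```

```bash
for i in 1 2; do python3 -m handwheel '[[[0,0,0.0001,0,255],[0,0,0.0002,0,255],[0,0,0.0002,0,255]]]' | grep -E "tool_pos|ft"; done
```

```text
tool_pos: [0.4656, 0.2212, 0.0627]
ft_force: [-4.2, -1.8, 13.1]
tool_pos: [0.4656, 0.2212, 0.0627]
ft_force: [-3.8, -2.3, 14.8]
```

The force rises while the depth stops at 0.0627, so the collar is on the steel. Releasing and looking.

```bash
python3 -m handwheel '[[[0,0,0.0001,0,255],[0,0,0.0002,0,255],[0,0,-0.0003,0,255],[0,0,-0.0003,0,120],[0,0,-0.0003,0,120],[0,0,-0.0003,0,120],[0,0,-0.0003,0,120]]]' && python3 -m handwheel '[[[0,0,-0.015,0,120],[0,0,-0.04,0,120],[0,0,-0.07,0,120],[-0.03,0,-0.075,0,60],[-0.07,0,-0.075,0,60],[-0.085,0,-0.075,0,60],[-0.085,0,-0.075,0,60],[-0.085,0,-0.075,0,60]]]'; python3 w.py wr5
```

```text
time: 15.18
tool_pos: [0.4653, 0.2211, 0.0619]
ee_rot: [[-0.968, 0.252, -0.0], [0.252, 0.968, -0.0], [0.0, -0.0, -1.0]]
ft_force: [1.1, -0.2, -0.2]
width: 0.0463
time: 16.18
tool_pos: [0.5465, 0.2, 0.137]
ee_rot: [[-0.968, 0.252, -0.001], [0.252, 0.968, -0.0], [0.001, -0.0, -1.0]]
ft_force: [-0.2, -0.2, 0.9]
width: 0.0709
16.175 [0.5465 0.2    0.137 ] [-0.2 -0.2  0.9] [-0.02  0.01 -0.08] 0.07094635163173076
```

View pics/wr5.png

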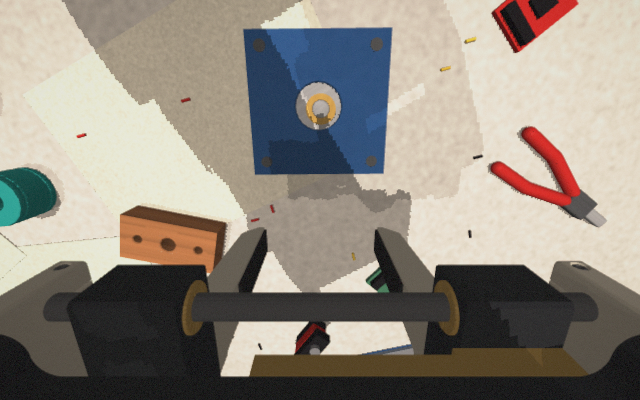

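```bash
python3 - <<'E'
from h import *
import pickle
s,m,im,D=pickle.load(open("wr5.pkl","rb")); P=cloud(m,D)
sub=np.zeros(D.shape,bool); sub[85:130,295:345]=1
for a,b in((.095,.112),(.05,.095),(.042,.0485)):
    k=sub&(P[...,2]>a)&(P[...,2]<b); Q=P[k]; print((a,b),k.sum(),Q.mean(0).round(4),((Q.min(0)+Q.max(0))/2).round(4),(Q.max(0)-Q.min(0)).round(4),np.median(Q[:,2]))
cv2.imwrite("pics/wr5c.png",cv2.resize(im[75:140,285:355],None,fx=8,fy=8,interpolation=2))
R=s["ee_rot"]
tgt=np.array([0.4615,-0.224])
T=np.array([tgt[0],tgt[1],0]); d=T-s["tool_pos"]; print("reel in tool",R.T@d)
E
```

```text
(0.095, 0.112) 252 [0.4652 0.2222 0.1026] [0.4653 0.2222 0.1028] [0.0115 0.0117 0.0044] 0.102576808281305<stdin>:6: RuntimeWarning: Mean of empty slice.
  ret = um.true_divide(
Traceback (most recent call last):
ValueError: zero-size array to reduction operation minimum which has no identity
```

The wrist view shows the spindle upright in the well at (320,106), with the rack now empty at (172,240). The rod top measures 0.1026 against the expected 0.103. Going to look at the reel.

```bash
python3 -m handwheel '[[[-0.01,-0.03,-0.01,0,60],[-0.02,-0.08,-0.02,0,60],[-0.033,-0.135,-0.02,0,60],[-0.047,-0.19,-0.02,0,60],[-0.06,-0.245,-0.02,0,60],[-0.075,-0.3,-0.01,0,60],[-0.09,-0.355,0,0,60],[-0.105,-0.405,0,0,60]]]' && python3 -m handwheel '[[[-0.005,-0.02,0.005,0,60],[-0.005,-0.027,0.01,0,60],[-0.005,-0.027,0.01,0,60],[-0.005,-0.027,0.01,0,60]]]'; python3 w.py wr6
```

```text
time: 17.23
tool_pos: [0.5462, -0.2197, 0.1365]
ee_rot: [[-0.968, 0.252, -0.001], [0.252, 0.968, 0.001], [0.001, 0.0, -1.0]]
ft_force: [0.5, 0.0, 0.1]
width: 0.0712
time: 17.73
tool_pos: [0.5453, -0.2447, 0.1272]
ee_rot: [[-0.968, 0.251, -0.0], [0.251, 0.968, 0.0], [0.0, 0.0, -1.0]]
ft_force: [0.4, 0.1, 0.1]
width: 0.071
17.725 [ 0.5453 -0.2447  0.1272] [0.4 0.1 0.1] [-0.02  0.01 -0.03] 0.07102378613829619
```

View pics/wr6.png

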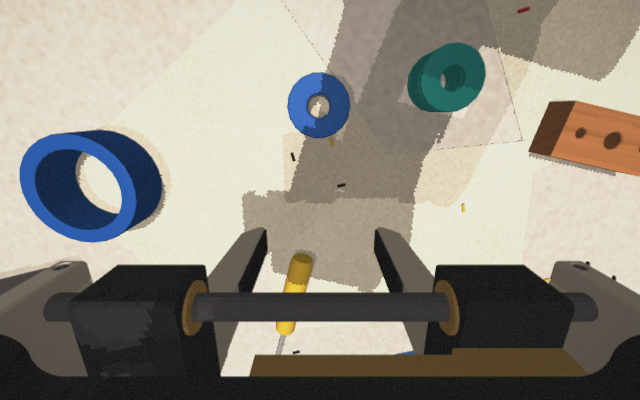

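The blue reel is at (319,105), with the screwdriver handle at (300,270) clear of the grasp.

```bash
python3 - <<'E'
from h import *
import pickle
s,m,im,D=pickle.load(open("wr6.pkl","rb")); P=cloud(m,D); R=s["ee_rot"];p=s["tool_pos"]
sub=np.zeros(D.shape,bool); sub[60:150,275:360]=1
k=sub&(P[...,2]>.034)&(P[...,2]<.046); pts=(P[k][:,:2]*1000).astype(np.float32)
print(k.sum(),cv2.minEnclosingCircle(pts),cv2.minAreaRect(pts),np.median(P[k][:,2]))
hsv=cv2.cvtColor(im,cv2.COLOR_BGR2HSV)
kb=(sub&(hsv[...,0]>95)&(hsv[...,0]<130)&(hsv[...,1]>110)).astype(np.uint8)
cs,_=cv2.findContours(kb,cv2.RETR_EXTERNAL,cv2.CHAIN_APPROX_NONE); c=max(cs,key=len)
W=np.array([plane(m,*q[0],.04)[:2] for q in c],np.float32)*1000
e=cv2.fitEllipse(W); print(e)
C=np.array([*e[0],0])/1000; print("tool",R.T@(C-p))
E
```

```text
2791 ((461.3380126953125, -223.50767517089844), 26.922340393066406) ((461.102783203125, -223.58920288085938), (53.05488586425781, 53.21195602416992), 32.001609802246094) 0.03979493261367132
((461.5282287597656, -223.88182067871094), (51.24468994140625, 51.71259307861328), 71.09770965576172)
tool [ 0.08631019 -0.00087194  0.12718839]
```

```bash
python3 -m handwheel '[[[0.04,-0.001,0,0,60],[0.078,-0.001,0,0,60],[0.0862,-0.001,0.03,0,60],[0.0862,-0.001,0.06,0,60],[0.0862,-0.001,0.09,0,60],[0.0862,-0.001,0.105,0,60],[0.0862,-0.001,0.11,0,60],[0.0862,-0.001,0.11,0,60]]]' 30 && python3 -m handwheel '[[[0,0,0,0,255],[0,0,0,0,255],[0,0,0,0,255],[0,0,0,0,255],[0,0,0,0,255],[0,0,0,0,255]]]' 30; python3 w.py wr7
```

```text
time: 18.77
tool_pos: [0.4618, -0.2253, 0.0175]
ee_rot: [[-0.968, 0.252, 0.001], [0.252, 0.968, -0.0], [-0.001, -0.0, -1.0]]
ft_force: [0.6, -0.7, -0.1]
width: 0.0709
time: 19.52
tool_pos: [0.4618, -0.2254, 0.0176]
ee_rot: [[-0.968, 0.252, 0.001], [0.252, 0.968, -0.0], [-0.001, -0.0, -1.0]]
ft_force: [-1.0, 0.9, 6.2]
width: 0.0533
19.525 [ 0.4618 -0.2254  0.0176] [-1.   0.9  6.2] [ 0.3   0.11 -0.07] 0.05332373821621402
```

View pics/wr7.png

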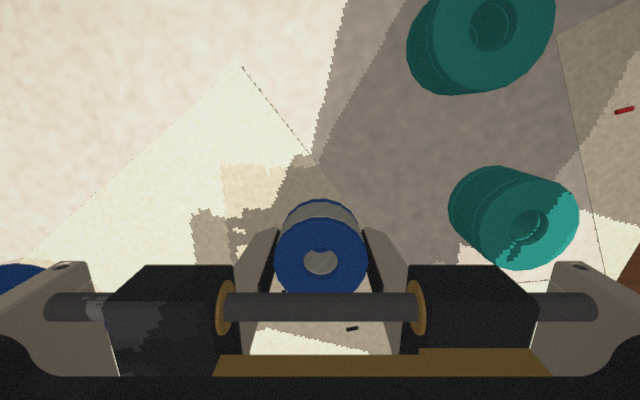

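```bash
python3 -m handwheel '[[[0,0,-0.02,0,255],[0,0,-0.06,0,255],[0,0,-0.1,0,255],[0,0,-0.13,0,255],[0.01,0.04,-0.135,0,255],[0.02,0.08,-0.135,0,255],[0.032,0.13,-0.135,0,255],[0.045,0.18,-0.135,0,255]]]' && python3 -m handwheel '[[[0.0126,0.05,0,0,255],[0.025,0.1,0,0,255],[0.0377,0.15,0,0,255],[0.05,0.2,0,0,255],[0.06,0.24,0,0,255],[0.064,0.2535,0,0,255],[0.064,0.2535,0,0,255],[0.064,0.2535,0,0,255]]]'; python3 w.py wr8; python3 - <<'E'
from h import *
for c in("scene","side"):
    im,_=r.snapshot(c); cv2.imwrite(f"pics/{c}2.png",im)
a=cv2.imread('pics/scene2.png')[160:260,360:460]; b=cv2.imread('pics/side2.png')[90:190,220:320]
cv2.imwrite('pics/c4.png',np.hstack([cv2.resize(a,(400,400),interpolation=2),cv2.resize(b,(400,400),interpolation=2)]))
E
```

```text
time: 20.58
tool_pos: [0.4629, -0.0383, 0.1519]
ee_rot: [[-0.968, 0.253, -0.0], [0.253, 0.968, 0.0], [0.0, -0.0, -1.0]]
ft_force: [0.9, -0.2, -2.8]
width: 0.0532
time: 21.58
tool_pos: [0.4652, 0.2206, 0.1519]
ee_rot: [[-0.968, 0.253, -0.001], [0.253, 0.968, -0.0], [0.0, -0.001, -1.0]]
ft_force: [0.2, -0.2, -2.8]
width: 0.0534
21.575 [0.4652 0.2206 0.1519] [ 0.2 -0.2 -2.8] [-0.02 -0.02  0.02] 0.05342277604599719
```

View pics/wr8.png

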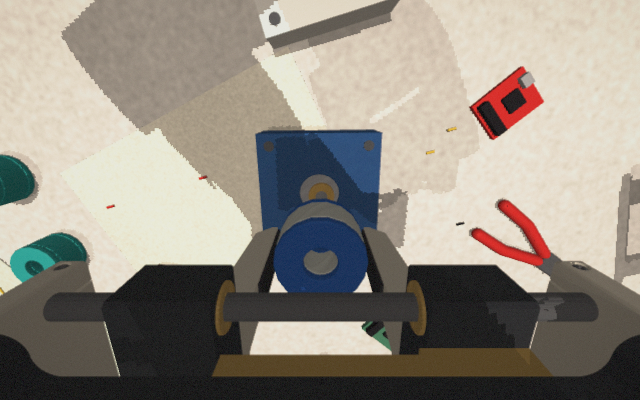

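View pics/c4.png

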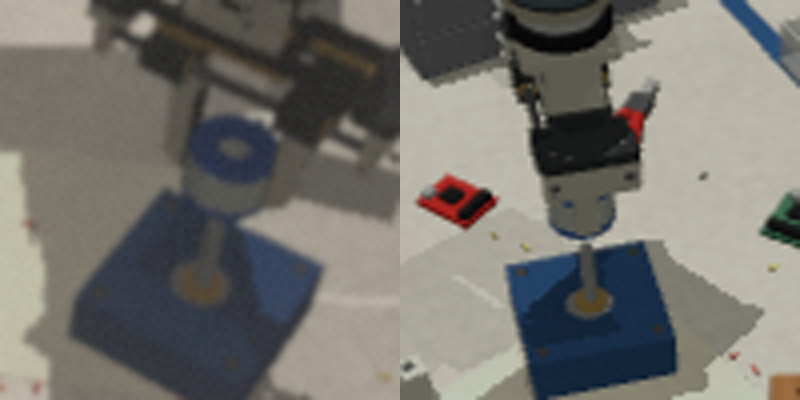

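Both views show the reel level and directly over the upright rod. I'll check the lateral offset numerically before lowering.

```bash
python3 - <<'E'
from h import *
import pickle
s,m,im,D=pickle.load(open("wr8.pkl","rb")); P=cloud(m,D); R=s["ee_rot"];p=s["tool_pos"]
sub=np.zeros(D.shape,bool); sub[205:290,272:372]=1
k=sub&(P[...,2]>.168)&(P[...,2]<.18)
L=(P[k]-p)@R; print(np.median(P[k][:,2]),L.min(0),L.max(0)); 
q=(L[:,:2]*1000).astype(np.float32); c,rad=cv2.minEnclosingCircle(q); print("reel tool",c,rad)
E
```

```text
0.17406071772626433 [-0.0170344  -0.02672207 -0.02801199] [ 0.0278991   0.0293256  -0.01612142]
reel tool (2.504782199859619, 1.5438628196716309) 28.921247482299805
```

```bash
python3 -m handwheel '[[[0,0,0.015,0,255],[0,0,0.03,0,255],[0,0,0.04,0,255],[0,0,0.045,0,255],[0,0,0.045,0,255]]]'; python3 -m handwheel '[[[0,0,0.008,0,255],[0,0,0.018,0,255],[0,0,0.028,0,255],[0,0,0.036,0,255],[0,0,0.04,0,255],[0,0,0.042,0,255],[0,0,0.042,0,255]]]'; python3 w.py wr9
```

```text
time: 22.35
tool_pos: [0.4652, 0.2217, 0.1067]
ee_rot: [[-0.968, 0.252, -0.0], [0.252, 0.968, -0.0], [0.0, -0.0, -1.0]]
ft_force: [0.0, 0.1, -2.6]
width: 0.0533
time: 23.22
tool_pos: [0.4653, 0.2217, 0.0651]
ee_rot: [[-0.968, 0.252, 0.0], [0.252, 0.968, -0.0], [-0.0, 0.0, -1.0]]
ft_force: [0.2, 0.1, -2.8]
width: 0.0533
23.225 [0.4653 0.2217 0.0651] [ 0.2  0.1 -2.8] [ 0.03 -0.03 -0.01] 0.05329588385032107
```

View pics/wr9.png

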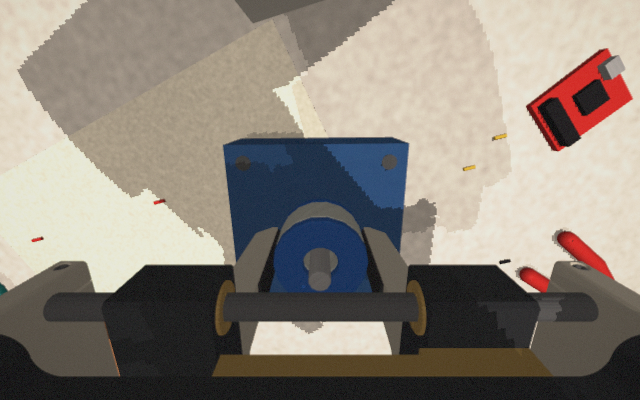

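The rod is through the bore at (320,265), free of contact. Lowering the last 2–3 mm.

```bash
python3 -m handwheel '[[[0,0,0.0005,0,255],[0,0,0.001,0,255],[0,0,0.0015,0,255],[0,0,0.0015,0,255]]]' | grep -E "tool_p|ft"; for i in 1 2 3; do python3 -m handwheel '[[[0,0,0.0003,0,255],[0,0,0.0004,0,255],[0,0,0.0004,0,255]]]' | grep -E "tool_p|ft"; done
```

```text
tool_pos: [0.4653, 0.2217, 0.0635]
ft_force: [0.9, -0.2, -3.2]
tool_pos: [0.4653, 0.2217, 0.0631]
ft_force: [-0.5, 0.7, -2.8]
tool_pos: [0.4653, 0.2217, 0.0627]
ft_force: [-0.6, 0.1, -2.9]
tool_pos: [0.4654, 0.2217, 0.0625]
ft_force: [-0.1, -0.6, 1.3]
```

Contact: the weight came off at 0.0625, as predicted. Releasing and retreating straight up.

```bash
python3 -m handwheel '[[[0,0,0,0,60],[0,0,0,0,40],[0,0,0,0,40],[0,0,0,0,40],[0,0,0,0,40]]]' | grep -E "tool_p|ft|wid"; python3 -m handwheel '[[[0,0,-0.015,0,40],[0,0,-0.045,0,40],[0,0,-0.08,0,40],[-0.04,0,-0.09,0,40],[-0.08,0,-0.09,0,40],[-0.085,0,-0.09,0,40],[-0.085,0,-0.09,0,40]]]'; python3 w.py wr10; python3 - <<'E'
from h import *
import pickle
s,m,im,D=pickle.load(open("wr10.pkl","rb")); P=cloud(m,D)
sub=np.zeros(D.shape,bool); sub[50:170,260:380]=1
for a,b in((.078,.092),(.097,.112)):
    k=sub&(P[...,2]>a)&(P[...,2]<b); Q=P[k]; c,rad=cv2.minEnclosingCircle((Q[:,:2]*1000).astype(np.float32)); 
    A=np.c_[Q[:,:2],np.ones(len(Q))]; co=np.linalg.lstsq(A,Q[:,2],rcond=None)[0]
    print((a,b),k.sum(),np.round(c,1),round(rad,1),"med z",np.median(Q[:,2]),"slope",co[:2].round(3))
for c in("scene","side"):
    i2,_=r.snapshot(c); cv2.imwrite(f"pics/{c}3.png",i2)
a=cv2.imread('pics/scene3.png')[180:270,360:460]; b=cv2.imread('pics/side3.png')[110:200,220:320]
cv2.imwrite('pics/c5.png',np.hstack([cv2.resize(a,(400,360),interpolation=2),cv2.resize(b,(400,360),interpolation=2)]))
E
```

```text
tool_pos: [0.4653, 0.2217, 0.0623]
ft_force: [-0.0, 0.7, 0.1]
width: 0.0783
time: 26.4
tool_pos: [0.5469, 0.2002, 0.1525]
ee_rot: [[-0.968, 0.252, -0.001], [0.252, 0.968, -0.0], [0.001, -0.0, -1.0]]
ft_force: [-0.2, -0.3, 0.3]
width: 0.0779
26.4 [0.5469 0.2002 0.1525] [-0.2 -0.3  0.3] [-0.02 -0.03  0.  ] 0.07789791690610434
(0.078, 0.092) 3284 [464.7 223.1] 26.9 med z 0.08468156689795751 slope [ 0.001 -0.001]
(0.097, 0.112) 214 [465.2 222.3] 5.9 med z 0.10273236516020949 slope [-0.008 -0.015]
```

View pics/wr10.png

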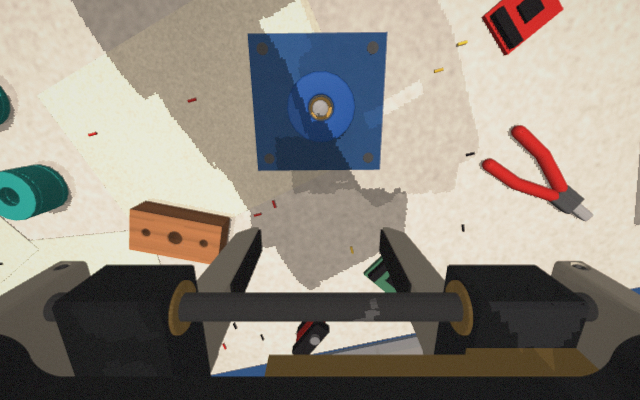

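View pics/c5.png

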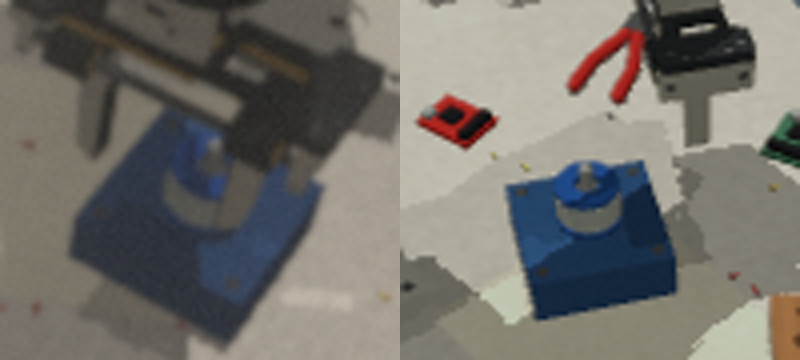

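The pictures show the reel flat on the collar at (320,105). Its top is at 0.0847 (expected 0.085), the rod top at 0.1027, and the offset is about 1 mm. The gripper is clear of everything.

```bash
python3 -c "
from workcell import r
print(r.job_done())"
```

```text
the job is handed in; nothing more can be done
None
```

The spindle is pressed home in the blue stand, the reel lies flat on its collar, and I handed the job in at about 26 s of the 67 s allowed.

- **Spindle:** I found the hole with the wrist camera and corrected the aim by comparing the collar with the hole, so it went in at the first try. The plug's resistance, about 7 N, began at the expected depth. I stopped when depth stalled and the force reading reached about 15 N. One further 0.2 mm nudge before release was not read, so the true peak may have been slightly higher. The rod's top then measured 0.1026 m, against 0.103 m expected.
- **Reel:** I lowered it over the rod until its weight came off, 0.1 mm from the predicted height, then let go. In the last check:

| Check | Measured | Expected or limit |
|---|---|---|
| Reel top height | 0.0847 m | 0.085 m |
| Reel tilt | about 0.001 rad | below 0.10 rad |
| Reel to rod offset | about 1 mm | below 7.5 mm |
| Rod top height | 0.1027 m | 0.103 m |

- **Disagreement:** the wrist camera reads about 1 mm off from the gripper along the jaw direction. I corrected for it when aiming the spindle.
- **Bystanders:** I touched none of them and saw none displaced, but I did not measure their positions at the end. No check failed.

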